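# Tune a donated toy radio with its edge thumbwheel and click it in

## Robot

A 7-joint arm with a two-finger parallel gripper is mounted at the origin on the work surface. World frame = base frame: x ahead of the robot, y to its left, z up, the work surface at z = 0. Lengths are in m, angles in rad, forces in N, time in s.
With the tool pointing down it reaches from about 0.425 to 1.025 m from the base axis. Payload 9.4 kg.
Tool frame: the origin (TCP) lies at the very end of the fingers, on their centre line; the grasp point (between the pads) lies 19 mm behind it; x points along the fingers, y is the direction in which the jaws open and shut, and the axes are right-handed (so a half turn about x gives the same grasp; the last joint's range is limited). The gripper opens to 93 mm and grips with 3 to 60 N. Pads are 15 mm wide; open, the fingers measure 128 mm over their backs; the gripper's body (75 mm by 188 mm) begins 65 mm behind the grasp point.
Start: joints at [1.147, 0.599, -0.003, 1.599, 0.002, 0.943, -0.08], TCP at [0.246, -0.682, 0.219] pointing down, gripper open.
Joint ranges: [-2.57, 2.57], [-0.35, 1.97], [-1.29, 1.29], [0.11, 2.56], [-1.05, 4.19], [0.11, 1.86], [-2.63, 2.63]. Speed limits (rad/s): [2.22, 2.22, 3.01, 3.01, 3.14, 3.14, 3.14].

## Interface

Orientations are given as a rotation vector (axis times angle).
In Python, from rig import sensors, imaging, arm gives the robot as it stands. The module is installed in compiled form; this text tells all that it offers.
- The arm moves only by the tool arm_command, never from a script. Its argument "series" is a list of rows, each a list of 3 entries, a list of its own where there are three numbers: the turn, a rotation vector about the tool's x, y, z in degrees, then the shift along the tool's x, y, z in units of 30 mm (1.0 is 30 mm), then the gripper command: -1 is fully open, 1 is shut, values between are in proportion. In form: [[[rx, ry, rz], [tx, ty, tz], hand], ...]. A call has 1 to 20 rows; each row is the pose to reach, as a shift and turn from the pose commanded when the call began, along the tool's axes at that moment; what a row does not reach only later rows make up. A row lasts 1/8 s, in which the tool goes at most 62.5 mm and 10.7 degrees, less where a joint would pass 70% of its speed; a pose out of reach is approached as far as the arm can. A call with a gripper value outside its range is refused whole. The fingers move at their own pace and stop on an object; "grip_force" is the grip in N (left out, the last holds). Time passes only in rows, so rows that repeat a pose let the fingers close. It gives the time, the measured TCP pose, the force and the opening at its end, in the units of the state.
- sensors.get_obs(): the state, without advancing time (a new reading comes with each control period).
- imaging.get_image(name): name is "side" or "top"; returns (picture, depth): 420x560x3 uint8, red, green, blue; 420x560 float32, m along the optical axis (not along the pixel's ray), 0 where there is no reading.
- imaging.camera_info(name): a dict with "fx", "fy", "cx", "cy" (pixels), "D" ([k1, k2, p1, p2, k3] as OpenCV has them; the pictures are not rectified), "rvec" (rotation vector, rad) and "tvec" (3), from world to camera coordinates, as OpenCV has them. Camera axes: x right, y down, z forward; pixel columns grow to the right and rows downward; lengths in m; the calibration is good to about 2 mm. A picture is of the moment at which its call begins. camera_info takes no time and is no camera call.
- arm.finish_job(): hands the job in, once; it reports no verdict.
The state is a dict: "clock": time; "joint_positions": joint angles; "qd": joint speeds; "joint_efforts": joint torques, N m; "tcp_pos": TCP position; "tool_rot": TCP orientation; "force": force on the tool from outside, world axes, zero at the start; "torque": the same for the moment, N m; "gripper_width": finger opening in m.
Only numpy, scipy, OpenCV 4.12 (cv2) and the standard library are available. Lean on these libraries where they do the work, as an engineer would, in place of code of your own. Each camera call takes 0.05 s, during which the arm holds its last target. There are 200 camera calls.

## Task

The donated radio lies face up in its test cradle. With a fingertip, gently roll the large thumbwheel that peeps through the panel slot until the pointer in the scale window stands in line with the tip of the arrow-shaped marker (not the round one), then press that wheel straight in until it bottoms, and let it spring back with the pointer still on the arrow. Do not press the wheel in while the pointer is off the arrow, never push harder than about 20 N, and leave the small volume wheel and everything else on the counter where it is.

Things in the scene. Friction and masses are not known exactly. Their poses are not given: they have to be found in the camera images.
- radio: White toy radio 170 (x) x 240 (y) x 55 mm, face up in a plywood cradle (200 x 270 x 10 mm, corner blocks), screwed down. Origin: centre of the cradle's underside, on the counter; z up, y along the scale window, +x from the thumbwheels to the window. Flat panel 65 mm above the origin. Window: a recess 12 mm deep at x = 6 to 38, y = -63 to 63 mm; large thumbwheel at x = -45 mm, y = 0.
- slot_mouth (a point): Centre of the panel slot (16 mm in x, 44 mm in y, 1.5 mm lips along its long sides), at panel height, right over the axle of the large thumbwheel: a black ribbed disc of radius 20 mm, 12 mm wide, axle along the radio's x, so its top rolls along the radio's y. Its rim stands 5 to 9 mm above the panel: this differs from radio to radio and must be felt.
- tuner (a joint): Turn of the large thumbwheel, rad (stops near -3.7 and 3.7); it grows as the wheel's top rolls to the radio's +y. It drags at about 1.8 N along the rim, so a fingertip pressing with 4 to 6 N rolls it without slipping; it stays where it is left, no free play. The pointer moves the same way as the wheel's top, 16 mm per rad (0.8 mm for each mm of rim); mid-window at 0.
- clicker (a joint): How far the large thumbwheel is pressed in against its spring, m: 0 = up, 0.004 = bottomed. The spring holds it up until about 6 N, and it bottoms at about 10 N; pressed in more than 2 mm it counts as pressed. It springs back when released.
- pointer_tip (a point): Far (+x) end of the pointer, a black bar 28 (along x) x 2.5 mm that slides along y in the paper-floored recess of the scale window, 0 to 5 mm below the panel; it dips along with the wheel when that is pressed in.
- arrow_tip (a point): Tip of the arrow-shaped marker: a black V about 17 mm long and 24 mm wide at its open end, 4 mm high, fixed on the panel; its tip points at the window from 5 mm beyond the far edge, its open end is to the radio's +x. Axes as the radio's. The pointer is on the arrow when pointer_tip and arrow_tip have the same y in the radio's frame.
- disc_near (a point): Near edge of the round marker, a black disc of 16 mm diameter, 4 mm high, fixed on the panel 5 mm beyond the far edge of the window; not the one to tune to. Either marker may be on either side.
- volume_rim (a point): Point on the rim of the small volume thumbwheel (6 mm wide, 12 mm radius, standing 4 mm above the panel, at x = -45, y = +85 mm of the radio); to be left alone; it turns very easily.
- pawn: Loose wooden game pawn, 26 mm wide and 44 mm high, standing on the radio's panel over the speaker holes near y = -90 mm; origin under its foot. Leave alone.
- block: Loose wooden cube of 35 mm beside the cradle; origin under it. Leave alone.
- car: Loose wooden toy car 75 x 46 x 44 mm on the other side of the cradle; origin under its middle. Leave alone.
- ring: Loose plastic stacking ring, 60 mm across and 18 mm high, beyond the cradle (+x); origin under it. Leave alone.
- jar: Glass jar with a lid, 70 mm across and 90 mm high, to the left; origin under it. Leave alone.
- mug: White mug, 80 mm across and 90 mm high, to the right; origin under it. Leave alone.

How it is judged:
On the way, in this order (a step that is already met when the one before it is completed fails the run):
1. the pointer stands within 3 mm of the arrow's tip (along the scale), the wheel not pressed in (y of pointer_tip in the frame of arrow_tip between -0.003 and 0.003 m and value of joint clicker below 0.002 m), for 0.2 s.
2. the wheel is pressed in to the bottom (over 3.4 of its 4 mm) with the pointer still on the arrow (3 mm) (y of pointer_tip in the frame of arrow_tip between -0.003 and 0.003 m and value of joint clicker above 0.0034 m), for 0.05 s.
At the end, for the whole second after the job is handed in: The pointer stands within 3 mm of the arrow's tip along the scale, and the wheel, having been pressed to the bottom there, is back up (less than 1 mm in) (y of pointer_tip in the frame of arrow_tip between -0.003 and 0.003 m and value of joint clicker below 0.001 m); the robot touches nothing.
It fails at once if the wheel is pressed in (over 2 mm) while the pointer is more than 4 mm off the arrow's tip (value of joint clicker above 0.002 m and (y of pointer_tip in the frame of arrow_tip above 0.004 m or y of pointer_tip in the frame of arrow_tip below -0.004 m)).
It fails at once if the robot pushes on anything with more than 22 N (contact force between the fingers and radio above 22 N or contact force between the arm and anything else above 22 N or contact force between the fingers and tuner above 22 N).
It fails at once if the volume wheel is turned (rim moved more than 4 mm) (distance of volume_rim from where it was at the start of the episode above 0.004 m).
It fails at once if a bystander is moved more than 15 mm (distance of any of pawn, block, car, ring, jar, mug from where it was at the start of the episode above 0.015 m).
It also fails if it takes over 67 s, if anything falls off the work surface, if the arm or the gripper's body presses on something with over 40 N, if the wrist force passes 120 N, or if a joint passes its speed limit or range.

## Working session

There is one attempt and no reset: what is moved stays moved. The work goes in short steps, Python scripts to look and compute and a tool call to move; the robot and the scene stay as the last step left them, time stands still between calls to the robot, and variables do not carry over. Pictures are saved under pics/ and viewed, about 8 in all and at most 12, crops included, and the job is handed in when it is done.

Besides the shell and the picture viewer there is one more tool, called after "Emit:" as name(argument=value, ...), one argument or row to a line, values as JSON. arm_command: Moves the arm, as the interface text tells. Its arguments: {"type":"object","properties":{"series":{"type":"array"},"grip_force":{"type":"number"}},"required":["series"]}

```bash
mkdir -p pics
cat > h.py <<'E'
import numpy as np, cv2
from rig import sensors, imaging, arm
from scipy.spatial.transform import Rotation as R
def cam(n):
    c=imaging.camera_info(n); K=np.array([[c['fx'],0,c['cx']],[0,c['fy'],c['cy']],[0,0,1.]])
    return K,np.array(c['D'],float),R.from_rotvec(c['rvec']).as_matrix(),np.array(c['tvec'],float)
def ray(n,uv,z):
    K,D,Rm,t=cam(n); p=cv2.undistortPoints(np.array(uv,float).reshape(-1,1,2),K,D)[:,0]
    d=np.c_[p,np.ones(len(p))]@Rm; o=-Rm.T@t
    return o+d*((z-o[2])/d[:,2])[:,None]
def proj(n,P):
    K,D,Rm,t=cam(n); return cv2.projectPoints(np.array(P,float).reshape(-1,3),cv2.Rodrigues(Rm)[0],t,K,D)[0][:,0]
E
python3 - <<'E'
from h import *
for n in('top','side'):
    im,d=imaging.get_image(n); cv2.imwrite(f'pics/{n}0.png',im[...,::-1]); np.savez(f'{n}0.npz',im=im,d=d)
    K,D,Rm,t=cam(n); print(n,-Rm.T@t,Rm[2],K[0,0])
o=sensors.get_obs();print(o)
E
```

```text
top [ 0.38963075 -0.00671872  1.24235149] [ 0.1421853  -0.01738559 -0.98968737] 398.1961006923699
side [-0.13433264 -0.85674287  1.10990082] [ 0.46957374  0.56187989 -0.68102239] 451.92065261061924
{'clock': 0.1, 'joint_positions': array([ 1.14730667,  0.60003999, -0.00256049,  1.6000277 ,  0.00179187,
        0.94292357, -0.07980388]), 'qd': array([ 0.00116846, -0.00236667, -0.00183421, -0.00138429,  0.00127669,
       -0.00143112, -0.00255625]), 'joint_efforts': array([ 5.14804269e-03, -7.66568542e+01,  1.50227711e+00, -2.52942109e+01,
       -5.23322204e-02,  1.36104994e-02,  2.53559188e-05]), 'tcp_pos': array([ 0.24626506, -0.68143216,  0.21785771]), 'tool_rot': array([ 2.03310432,  0.35763117, -2.03383211]), 'force': array([ 0.18261833, -0.56908296,  0.31526891]), 'torque': array([ 0.02772399, -0.02522934, -0.0346249 ]), 'gripper_width': 0.09312634969328547}
```

View pics/top0.png

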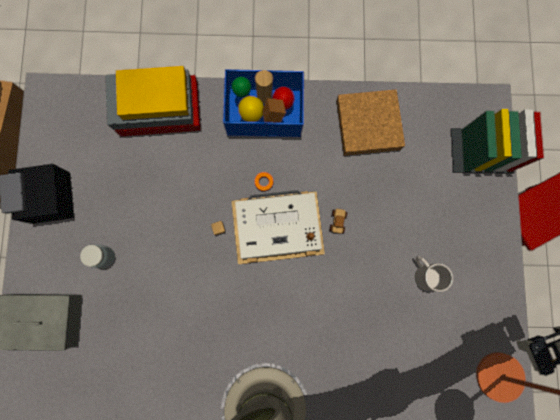

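View pics/side0.png

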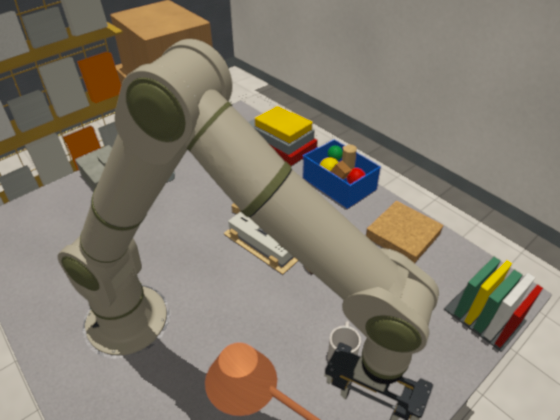

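The top view shows the radio at about (278,228), the arrow at (263,210), the disc at (291,207), the wheel at about (280,240) and the pawn at (310,237). In the side view the arm hides the radio. I'll zoom in on the top view.

Run:
```python
from h import *
z=np.load('top0.npz'); im=z['im']
c=im[185:270,225:355]; cv2.imwrite('pics/crop0.png',cv2.resize(c,None,fx=6,fy=6,interpolation=cv2.INTER_CUBIC)[...,::-1])
# white panel mask -> rect at z=.065
m=((im.min(2)>150)).astype(np.uint8); m[:185]=0;m[270:]=0;m[:,:225]=0;m[:,335:]=0
cs,_=cv2.findContours(m,cv2.RETR_EXTERNAL,cv2.CHAIN_APPROX_NONE)
c=max(cs,key=cv2.contourArea)[:,0]; P=ray('top',c,.065)
r=cv2.minAreaRect((P[:,:2]*1000).astype(np.float32)); print(r)
print('depth z check', z['d'][215:245:5,255:305:8])
```

```text
((538.2756958007812, -29.047073364257812), (168.5494384765625, 239.74801635742188), 7.538858413696289)
depth z check [[1.1849178 1.2047578 1.2003175 1.2006592 1.2010933 1.2028495 1.1910157]
 [1.1821574 1.2018038 1.1995672 1.2013253 1.1998297 1.2046027 1.1851554]
 [1.18306   1.1856068 1.1843036 1.1868505 1.1824702 1.1848531 1.1918854]
 [1.1853954 1.182873  1.1826956 1.1840338 1.1870975 1.185393  1.186189 ]
 [1.1764389 1.1817764 1.1791866 1.1794733 1.1812844 1.185067  1.1823276]
 [1.1806611 1.1812538 1.1832988 1.1732876 1.191508  1.1802127 1.1815819]]
```

View pics/crop0.png

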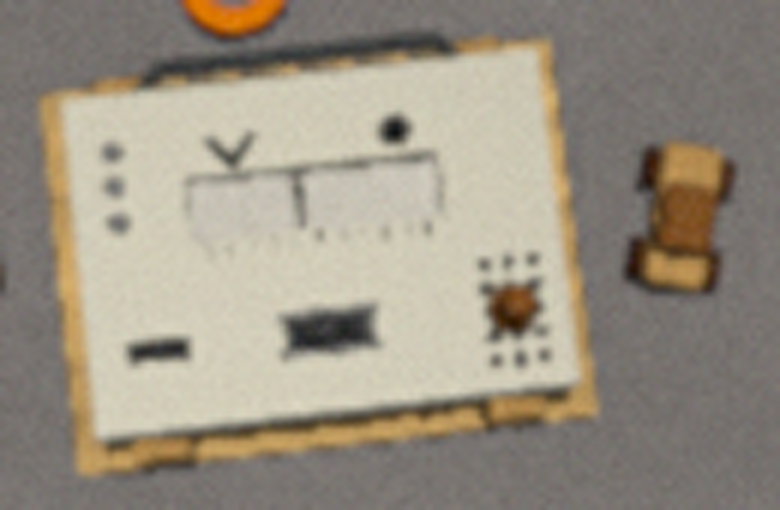

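The crop shows the panel clearly: arrow tip at crop (234,165), pointer at (298,195), disc at (395,130), wheel at (330,328), volume wheel at (158,350) and pawn at (513,307). The measured panel of 168.5 × 239.7 mm fits the given size. Next I'll measure the marks in the radio frame to subpixel accuracy.

```bash
cat >> h.py <<'E'
C=np.array([.5383,-.0290]); A=np.radians(7.54); X=np.array([np.cos(A),np.sin(A)]); Y=np.array([-np.sin(A),np.cos(A)])
def tor(P): q=P[:,:2]-C; return np.c_[q@X,q@Y]*1000
def w(x,y): return C+X*x/1000+Y*y/1000
def grab(n,k=4): return np.mean([imaging.get_image(n)[0].mean(2) for _ in range(k)],0)
def rect(n,g,z,s=1,x0=-85,x1=85,y0=-120,y1=120):
    # picture of plane z resampled to radio frame, rows: x from x1 down, cols: y from y1 down, s px/mm
    xs=np.arange(x1,x0,-1/s); ys=np.arange(y1,y0,-1/s); xx,yy=np.meshgrid(xs,ys,indexing='ij')
    P=C+(xx[...,None]*X+yy[...,None]*Y)/1000; P=np.concatenate([P,np.full(xx.shape+(1,),z)],-1)
    uv=proj(n,P).reshape(xx.shape+(2,)).astype(np.float32)
    return cv2.remap(g.astype(np.float32),uv[...,0],uv[...,1],cv2.INTER_CUBIC),xs,ys
def cen(r,xs,ys,xa,xb,ya,yb):
    s=r[np.ix_((xs>=xa)&(xs<=xb),(ys>=ya)&(ys<=yb))]; X_=xs[(xs>=xa)&(xs<=xb)];Y_=ys[(ys>=ya)&(ys<=yb)]
    bg=np.percentile(s,70); d=np.clip(bg-s-12,0,None); return np.array([(d.sum(1)*X_).sum(),(d.sum(0)*Y_).sum()])/d.sum()
def pointer(n,g,z=.0625):
    r,xs,ys=rect(n,g,z,2); p=r[(xs>12)&(xs<32)].mean(0); m=(ys<58)&(ys>-58); p=p[m];y=ys[m]
    d=np.clip(np.median(p)-p-8,0,None); k=d.argmax(); s=slice(max(k-12,0),k+13); return (d[s]*y[s]).sum()/d[s].sum(), d[k]
E
python3 - <<'E'
from h import *
g=grab('top'); r,xs,ys=rect('top',g,.067,2)
a=cen(r,xs,ys,43,68,18,52)
print('arrow',a,'disc',cen(r,xs,ys,40,68,-65,-25))
rp,_,_=rect('top',g,.065,2)
print('slot',cen(rp,xs,ys,-62,-28,-35,35),'vol',cen(rp,xs,ys,-60,-30,65,105))
print('pointer',pointer('top',g))
cv2.imwrite('pics/rect.png',cv2.resize(r.clip(0,255).astype(np.uint8),None,fx=1.5,fy=1.5))
o=sensors.get_obs(); Rt=R.from_rotvec(o['tool_rot']).as_matrix(); print(Rt.round(3),o['tcp_pos'],o['clock'])
W=w(-45,0);print('wheel',W, 'tcp delta in tool/30mm', Rt.T@(np.r_[W,.2]-o['tcp_pos'])/.03)
E
```

```text
arrow [49.70285824 38.51987508] disc [ 50.44927922 -44.00289853]
slot [-45.49461597  -0.08244763] vol [-45.36923473  84.4505802 ]
pointer (np.float64(7.2386996971216915), np.float32(59.580162))
[[-0.     0.34  -0.94 ]
 [ 0.    -0.94  -0.34 ]
 [-1.    -0.001  0.   ]] [ 0.24636163 -0.68168995  0.21832759] 0.3
wheel [ 0.49368909 -0.03490482] tcp delta in tool/30mm [  0.61921513 -17.47313603 -15.08174942]
```

View pics/rect.png

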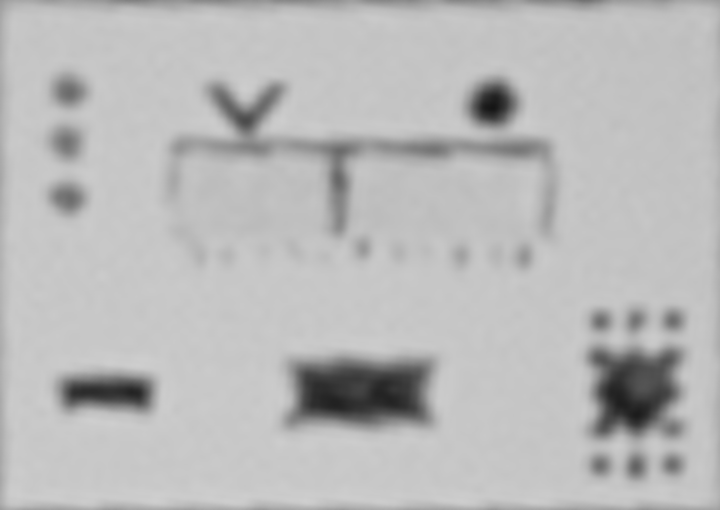

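The rectified view fits the description: slot (-45.5, 0), arrow y ≈ 38.4, pointer y ≈ 7.2, with the disc on the -y side. The wheel's top must therefore roll about +39 mm. I'll move to a point above the wheel's -y side with the gripper shut.

Emit:
arm_command(
  series=[
    [[0, 0, 0], [0.3, -1.2, -1.0], 1],
    [[4, 0, 0], [0.3, -2.8, -2.5], 1],
    [[8, 0, 0], [0.3, -4.5, -4.0], 1],
    [[12.4, 0, 0], [0.3, -6.2, -5.4], 1],
    [[12.4, 0, 0], [0.3, -7.9, -6.9], 1],
    [[12.4, 0, 0], [0.3, -9.6, -8.4], 1],
    [[12.4, 0, 0], [0.3, -11.3, -9.9], 1],
    [[12.4, 0, 0], [0.3, -13.0, -11.4], 1],
    [[12.4, 0, 0], [0.3, -14.7, -12.9], 1],
    [[12.4, 0, 0], [0.3, -16.1, -14.2], 1],
    [[12.4, 0, 0], [0.4, -16.8, -14.8], 1],
    [[12.4, 0, 0], [0.6, -17.08, -15.0], 1],
    [[12.4, 0, 0], [0.6, -17.08, -15.0], 1],
    [[12.4, 0, 0], [0.6, -17.08, -15.0], 1],
    [[12.4, 0, 0], [0.6, -17.08, -15.0], 1],
    [[12.4, 0, 0], [0.6, -17.08, -15.0], 1],
  ],
  grip_force=20,
)

```text
clock: 2.3
tcp_pos: [0.4953, -0.048, 0.2008]
tool_rot: [2.155, 0.139, -2.155]
force: [-0.7, 0.8, -0.8]
gripper_width: 0.0007
```

```bash
cat >> h.py <<'E'
def st():
    o=sensors.get_obs(); Rt=R.from_rotvec(o['tool_rot']).as_matrix(); p=o['tcp_pos']
    print('t',o['clock'],'radio xy',tor(p[None])[0].round(2),'z',(p[2]*1000).round(2),'F',o['force'].round(2),'w',o['gripper_width'].round(4))
    B=np.c_[np.r_[X,0],np.r_[Y,0],[0,0,1]]; print('tool axes in radio',(B.T@Rt).round(4).tolist())
E
python3 - <<'E'
from h import *
st()
im,_=imaging.get_image('side'); K=proj('side',[np.r_[w(-45,0),.065]])[0]; print(K)
u,v=K.astype(int); c=im[v-60:v+50,u-80:u+80]; cv2.imwrite('pics/s1.png',cv2.resize(c,None,fx=5,fy=5,interpolation=cv2.INTER_CUBIC)[...,::-1])
E
```

```text
Traceback (most recent call last):
  File "h.py", line 31, in st
    print('t',o['clock'],'radio xy',tor(p[None])[0].round(2),'z',(p[2]*1000).round(2),'F',o['force'].round(2),'w',o['gripper_width'].round(4))
                                                                                                                  ^^^^^^^^^^^^^^^^^^^^^^^^
AttributeError: 'float' object has no attribute 'round'
```

```bash
sed -i "s/o\['gripper_width'\].round(4)/round(o['gripper_width'],4)/" h.py
python3 - <<'E'
from h import *
st()
im,_=imaging.get_image('side'); K=proj('side',[np.r_[w(-45,0),.065]])[0]; print(K, proj('side',sensors.get_obs()['tcp_pos']))
u,v=K.astype(int); c=im[v-80:v+40,u-80:u+80]; cv2.imwrite('pics/s1.png',cv2.resize(c,None,fx=5,fy=5,interpolation=cv2.INTER_CUBIC)[...,::-1])
E
```

```text
t 2.3 radio xy [-45.15 -13.22] z 200.8 F [-0.68  0.75 -0.79] w 0.0007
tool axes in radio [[0.0002, -0.003, -1.0], [-0.0002, -1.0, 0.003], [-1.0, 0.0002, -0.0002]]
[262.24709995 230.54575208] [[263.86431916 201.05674178]]
```

View pics/s1.png

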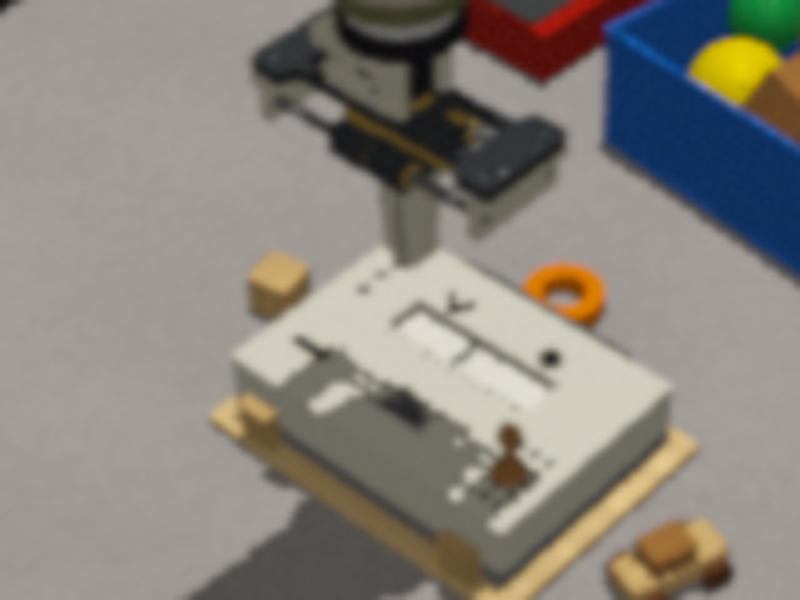

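The side view shows the shut fingertip hovering above the wheel with a flat, block-like tip, and nothing in its way. I'll descend to just above the rim.

Emit:
arm_command(
  series=[
    [[0, 0, 0], [0.8, 0, 0], 1],
    [[0, 0, 0], [1.8, 0, 0], 1],
    [[0, 0, 0], [2.8, 0, 0], 1],
    [[0, 0, 0], [3.6, 0, 0], 1],
    [[0, 0, 0], [3.9, 0, 0], 1],
    [[0, 0, 0], [4.05, 0, 0], 1],
    [[0, 0, 0], [4.05, 0, 0], 1],
    [[0, 0, 0], [4.05, 0, 0], 1],
  ],
)

```text
clock: 3.35
tcp_pos: [0.4959, -0.047, 0.0798]
tool_rot: [2.155, 0.14, -2.153]
force: [0.1, -0.1, -0.0]
gripper_width: 0.0004
```

Run:
```python
from h import *
st(); print(pointer('side',grab('side',3)),pointer('top',grab('top',2)))
```

```text
t 3.35 radio xy [-44.44 -12.31] z 79.81 F [ 0.11 -0.12 -0.03] w 0.0004
tool axes in radio [[0.0012, -0.0013, -1.0], [-0.0002, -1.0, 0.0013], [-1.0, 0.0002, -0.0012]]
(np.float64(54.60483886212911), np.float32(53.160202)) (np.float64(35.74487519561262), np.float32(34.650543))
```

Emit:
arm_command(
  series=[
    [[0, 0, 0], [0.1, 0, 0], 1],
    [[0, 0, 0], [0.16, 0, 0], 1],
    [[0, 0, 0], [0.16, 0, 0], 1],
  ],
)

```text
clock: 3.98
tcp_pos: [0.4953, -0.047, 0.074]
tool_rot: [2.153, 0.141, -2.155]
force: [0.4, 0.5, -0.7]
gripper_width: 0.0005
```

Emit:
arm_command(
  series=[
    [[0, 0, 0], [0.04, 0, 0], 1],
    [[0, 0, 0], [0.04, 0, 0], 1],
    [[0, 0, 0], [0.04, 0, 0], 1],
  ],
)

```text
clock: 4.35
tcp_pos: [0.4954, -0.047, 0.0731]
tool_rot: [2.154, 0.141, -2.154]
force: [0.3, -0.3, 0.3]
gripper_width: 0.0005
```

Emit:
arm_command(
  series=[
    [[0, 0, 0], [0.04, 0, 0], 1],
    [[0, 0, 0], [0.04, 0, 0], 1],
    [[0, 0, 0], [0.04, 0, 0], 1],
  ],
)

```text
clock: 4.72
tcp_pos: [0.4955, -0.047, 0.0719]
tool_rot: [2.154, 0.141, -2.154]
force: [-0.4, 0.2, 0.6]
gripper_width: 0.0006
```

Emit:
arm_command(
  series=[
    [[0, 0, 0], [0.03, 0, 0], 1],
    [[0, 0, 0], [0.03, 0, 0], 1],
    [[0, 0, 0], [0.03, 0, 0], 1],
  ],
)

```text
clock: 5.1
tcp_pos: [0.4954, -0.047, 0.071]
tool_rot: [2.154, 0.141, -2.154]
force: [0.7, -0.2, 0.1]
gripper_width: 0.0007
```

Emit:
arm_command(
  series=[
    [[0, 0, 0], [0.02, 0, 0], 1],
    [[0, 0, 0], [0.02, 0, 0], 1],
    [[0, 0, 0], [0.02, 0, 0], 1],
  ],
)

```text
clock: 5.48
tcp_pos: [0.4954, -0.047, 0.0704]
tool_rot: [2.154, 0.141, -2.154]
force: [0.2, 0.4, 0.2]
gripper_width: 0.0007
```

Emit:
arm_command(
  series=[
    [[0, 0, 0], [0.02, 0, 0], 1],
    [[0, 0, 0], [0.02, 0, 0], 1],
    [[0, 0, 0], [0.02, 0, 0], 1],
  ],
)

```text
clock: 5.85
tcp_pos: [0.4954, -0.047, 0.0698]
tool_rot: [2.154, 0.141, -2.154]
force: [-0.6, -0.1, 0.3]
gripper_width: 0.0005
```

Emit:
arm_command(
  series=[
    [[0, 0, 0], [0.02, 0, 0], 1],
    [[0, 0, 0], [0.02, 0, 0], 1],
    [[0, 0, 0], [0.02, 0, 0], 1],
  ],
)

```text
clock: 6.22
tcp_pos: [0.4955, -0.047, 0.0693]
tool_rot: [2.154, 0.141, -2.154]
force: [0.3, 0.3, 1.5]
gripper_width: 0.0005
```

Emit:
arm_command(
  series=[
    [[0, 0, 0], [0.02, 0, 0], 1],
    [[0, 0, 0], [0.02, 0, 0], 1],
    [[0, 0, 0], [0.02, 0, 0], 1],
  ],
)

```text
clock: 6.6
tcp_pos: [0.4956, -0.0472, 0.0688]
tool_rot: [2.154, 0.14, -2.154]
force: [-0.1, -0.8, 6.0]
gripper_width: 0.0006
```

Emit:
arm_command(
  series=[
    [[0, 0, 0], [0, -0.02, 0], 1],
    [[0, 0, 0], [0, -0.06, 0], 1],
    [[0, 0, 0], [0, -0.1, 0], 1],
    [[0, 0, 0], [0, -0.14, 0], 1],
    [[0, 0, 0], [0, -0.18, 0], 1],
    [[0, 0, 0], [0, -0.22, 0], 1],
    [[0, 0, 0], [0, -0.26, 0], 1],
    [[0, 0, 0], [0, -0.3, 0], 1],
  ],
)

```text
clock: 7.6
tcp_pos: [0.4944, -0.0387, 0.069]
tool_rot: [2.155, 0.139, -2.153]
force: [-1.2, -2.6, 8.9]
gripper_width: 0.0003
```

Run:
```python
from h import *
st()
im,_=imaging.get_image('side'); 
c=im[170:260,200:320]; cv2.imwrite('pics/s2.png',cv2.resize(c,None,fx=6,fy=6,interpolation=cv2.INTER_CUBIC)[...,::-1])
```

```text
t 7.6 radio xy [-44.76  -3.89] z 69.0 F [-1.18 -2.62  8.88] w 0.0003
tool axes in radio [[0.0005, -0.002, -1.0], [-0.0007, -1.0, 0.002], [-1.0, 0.0007, -0.0005]]
```

View pics/s2.png

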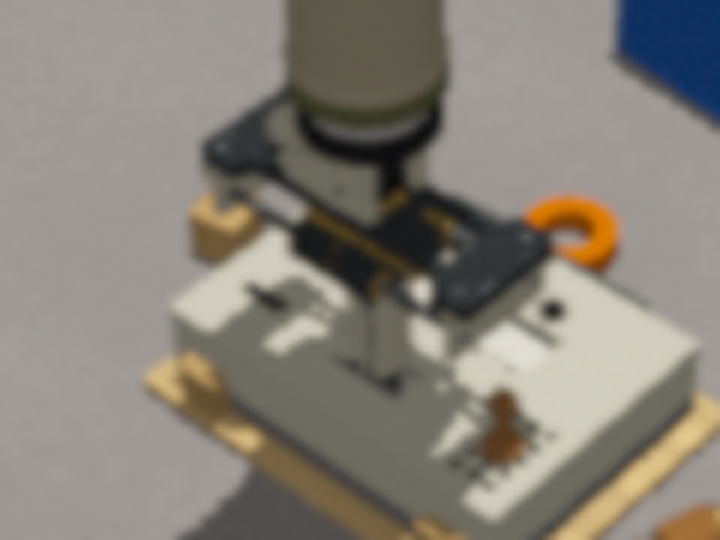

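Force is 8.9 N, which is too close to the press threshold: the tip edge started lower on the arc, so the wheel is being pushed in. I'll raise the tip.

Emit:
arm_command(
  series=[
    [[0, 0, 0], [-0.04, 0, 0], 1],
    [[0, 0, 0], [-0.04, 0, 0], 1],
    [[0, 0, 0], [-0.04, 0, 0], 1],
  ],
)

```text
clock: 8.02
tcp_pos: [0.4944, -0.0385, 0.0701]
tool_rot: [2.155, 0.14, -2.154]
force: [-0.6, -2.0, 6.7]
gripper_width: 0.0005
```

Emit:
arm_command(
  series=[
    [[0, 0, 0], [-0.01, 0, 0], 1],
    [[0, 0, 0], [-0.01, 0, 0], 1],
  ],
)

```text
clock: 8.28
tcp_pos: [0.4944, -0.0385, 0.0704]
tool_rot: [2.154, 0.14, -2.154]
force: [-0.1, -1.8, 6.6]
gripper_width: 0.0002
```

Emit:
arm_command(
  series=[
    [[0, 0, 0], [0, -0.03, 0], 1],
    [[0, 0, 0], [0, -0.06, 0], 1],
    [[0, 0, 0], [0, -0.1, 0], 1],
    [[0, 0, 0], [0, -0.14, 0], 1],
    [[0, 0, 0], [0, -0.17, 0], 1],
    [[0, 0, 0], [0, -0.2, 0], 1],
  ],
)

```text
clock: 9.02
tcp_pos: [0.4937, -0.0326, 0.0704]
tool_rot: [2.154, 0.139, -2.154]
force: [-0.7, -2.3, 6.2]
gripper_width: 0.0005
```

Emit:
arm_command(
  series=[
    [[0, 0, 0], [0, -0.04, 0], 1],
    [[0, 0, 0], [0, -0.08, 0], 1],
    [[0, 0, 0], [0, -0.12, 0], 1],
    [[0, 0, 0], [0, -0.16, 0], 1],
  ],
)

```text
clock: 9.52
tcp_pos: [0.493, -0.0277, 0.0704]
tool_rot: [2.155, 0.14, -2.154]
force: [-0.6, -1.4, 4.3]
gripper_width: 0.0007
```

Emit:
arm_command(
  series=[
    [[0, 0, 0], [-0.25, 0, 0], 1],
    [[0, 0, 0], [-0.25, 0.2, 0], 1],
    [[0, 0, 0], [-0.25, 0.45, 0], 1],
    [[0, 0, 0], [-0.25, 0.45, 0], 1],
    [[0, 0, 0], [-0.1, 0.45, 0], 1],
    [[0, 0, 0], [-0.04, 0.45, 0], 1],
    [[0, 0, 0], [0.0, 0.45, 0], 1],
    [[0, 0, 0], [0.0, 0.45, 0], 1],
  ],
)

```text
clock: 10.52
tcp_pos: [0.4945, -0.0406, 0.0702]
tool_rot: [2.153, 0.141, -2.154]
force: [-1.8, -0.0, 7.1]
gripper_width: 0.0004
```

Emit:
arm_command(
  series=[
    [[0, 0, 0], [0, -0.03, 0], 1],
    [[0, 0, 0], [0, -0.06, 0], 1],
    [[0, 0, 0], [0, -0.1, 0], 1],
    [[0, 0, 0], [0, -0.14, 0], 1],
    [[0, 0, 0], [0, -0.18, 0], 1],
    [[0, 0, 0], [0, -0.22, 0], 1],
    [[0, 0, 0], [0, -0.26, 0], 1],
    [[0, 0, 0], [0, -0.3, 0], 1],
    [[0, 0, 0], [0, -0.34, 0], 1],
  ],
)

```text
clock: 11.65
tcp_pos: [0.4933, -0.031, 0.0704]
tool_rot: [2.154, 0.14, -2.154]
force: [-1.3, -2.0, 6.1]
gripper_width: 0.0004
```

Emit:
arm_command(
  series=[
    [[0, 0, 0], [-0.4, 0, 0], 1],
    [[0, 0, 0], [-1.4, 0, 0], 1],
    [[0, 0, 0], [-1.8, -1.0, 0], 1],
    [[0, 0, 0], [-1.8, -2.5, 0], 1],
    [[0, 0, 0], [-1.8, -4.0, 0], 1],
    [[0, 0, 0], [-1.8, -5.0, 0], 1],
    [[0, 0, 0], [-1.8, -5.0, 0], 1],
    [[0, 0, 0], [-1.8, -5.0, 0], 1],
  ],
)

```text
clock: 12.65
tcp_pos: [0.4738, 0.1176, 0.1244]
tool_rot: [2.154, 0.14, -2.154]
force: [-0.4, 0.1, -0.1]
gripper_width: 0.0003
```

Run:
```python
from h import *
st()
im,_=imaging.get_image('side'); im2,_=imaging.get_image('top')
f=lambda a:cv2.resize(a,(390,255*390//390),interpolation=cv2.INTER_CUBIC)
c=np.hstack([f(im[170:260,200:320]),f(im2[185:270,225:355])]); cv2.imwrite('pics/s3.png',c[...,::-1])
print(pointer('side',grab('side',3)),pointer('top',grab('top',3)))
```

```text
t 12.65 radio xy [-44.73 153.77] z 124.42 F [-0.4   0.09 -0.11] w 0.0003
tool axes in radio [[0.0001, -0.0012, -1.0], [-0.0003, -1.0, 0.0012], [-1.0, 0.0003, -0.0001]]
(np.float64(55.692572925157485), np.float32(55.87065)) (np.float64(30.940179580009758), np.float32(64.60475))
```

View pics/s3.png

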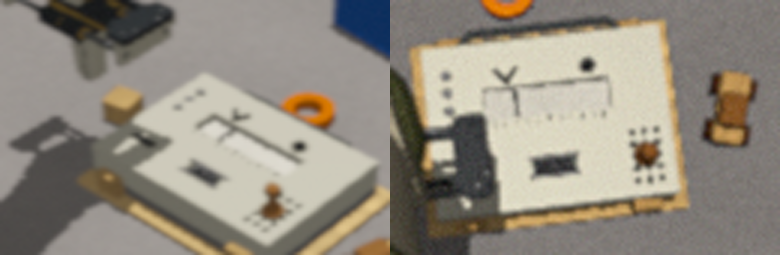

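The pointer is now at y ≈ 30.9 and the arrow at ≈ 38.3, so about 9.2 mm of rim remains. The composite picture shows the pointer left of middle, just right of the arrow tip (right half, at about (515,100) and (507,82)). The bystanders haven't moved. I'll go back for the last stroke.

Emit:
arm_command(
  series=[
    [[0, 0, 0], [0, 1.2, 0], 1],
    [[0, 0, 0], [0, 2.8, 0], 1],
    [[0, 0, 0], [0, 4.3, 0], 1],
    [[0, 0, 0], [0.3, 5.1, 0], 1],
    [[0, 0, 0], [1.2, 5.3, 0], 1],
    [[0, 0, 0], [1.6, 5.3, 0], 1],
    [[0, 0, 0], [1.7, 5.3, 0], 1],
    [[0, 0, 0], [1.75, 5.3, 0], 1],
    [[0, 0, 0], [1.78, 5.3, 0], 1],
    [[0, 0, 0], [1.8, 5.3, 0], 1],
    [[0, 0, 0], [1.8, 5.3, 0], 1],
  ],
)

```text
clock: 14.42
tcp_pos: [0.4948, -0.0393, 0.0706]
tool_rot: [2.155, 0.141, -2.153]
force: [0.1, 1.3, 4.3]
gripper_width: 0.0008
```

Emit:
arm_command(
  series=[
    [[0, 0, 0], [0, -0.03, 0], 1],
    [[0, 0, 0], [0, -0.06, 0], 1],
    [[0, 0, 0], [0, -0.1, 0], 1],
    [[0, 0, 0], [0, -0.14, 0], 1],
    [[0, 0, 0], [0, -0.18, 0], 1],
    [[0, 0, 0], [0, -0.22, 0], 1],
    [[0, 0, 0], [0, -0.26, 0], 1],
    [[0, 0, 0], [0, -0.28, 0], 1],
    [[0, 0, 0], [0, -0.28, 0], 1],
  ],
)

```text
clock: 15.55
tcp_pos: [0.4938, -0.0316, 0.0706]
tool_rot: [2.155, 0.14, -2.153]
force: [-0.7, -1.0, 5.6]
gripper_width: 0.0007
```

Run:
```python
from h import *
st()
```

```text
t 15.55 radio xy [-44.48   3.22] z 70.56 F [-0.66 -0.98  5.56] w 0.0007
tool axes in radio [[0.001, -0.0017, -1.0], [-0.0006, -1.0, 0.0017], [-1.0, 0.0006, -0.001]]
```

Emit:
arm_command(
  series=[
    [[0, 0, 0], [0, -0.02, 0], 1],
    [[0, 0, 0], [0, -0.04, 0], 1],
    [[0, 0, 0], [0, -0.04, 0], 1],
    [[0, 0, 0], [-0.4, -0.04, 0], 1],
    [[0, 0, 0], [-1.4, -0.04, 0], 1],
    [[0, 0, 0], [-1.8, -1.0, 0], 1],
    [[0, 0, 0], [-1.8, -2.5, 0], 1],
    [[0, 0, 0], [-1.8, -4.0, 0], 1],
    [[0, 0, 0], [-1.8, -5.0, 0], 1],
    [[0, 0, 0], [-1.8, -5.0, 0], 1],
    [[0, 0, 0], [-1.8, -5.0, 0], 1],
  ],
)

```text
clock: 16.92
tcp_pos: [0.4738, 0.1169, 0.1245]
tool_rot: [2.154, 0.14, -2.154]
force: [-0.4, -0.5, -0.3]
gripper_width: 0.0005
```

Run:
```python
from h import *
st(); g=grab('top',6); print(pointer('top',g))
r,xs,ys=rect('top',g,.067,2); print('arrow',cen(r,xs,ys,43,68,18,58))
for xa,xb in((43,47),(47,51),(51,55),(55,59)): print(xa,cen(r,xs,ys,xa,xb,24,54))
r2,_,_=rect('top',g,.0625,2)
for xa,xb in((14,20),(20,26),(26,31)): print(xa,cen(r2,xs,ys,xa,xb,28,50))
c=r[(xs>0)][:,(ys>-10)&(ys<75)]; cv2.imwrite('pics/s4.png',cv2.resize(c.clip(0,255).astype(np.uint8),None,fx=4,fy=4))
```

```text
t 16.925 radio xy [-44.76 153.11] z 124.49 F [-0.4  -0.47 -0.27] w 0.0005
tool axes in radio [[0.0001, -0.0013, -1.0], [-0.0003, -1.0, 0.0013], [-1.0, 0.0003, -0.0001]]
(np.float64(37.85984747434336), np.float32(66.03846))
arrow [49.72302918 38.57802644]
43 [45.24055952 38.48620813]
47 [48.92040326 38.73049902]
51 [52.79534034 38.87535766]
55 [56.02023839 38.19065132]
14 [17.28090583 37.91253288]
20 [22.60601367 37.7976387 ]
26 [28.30151281 37.94273218]
```

View pics/s4.png

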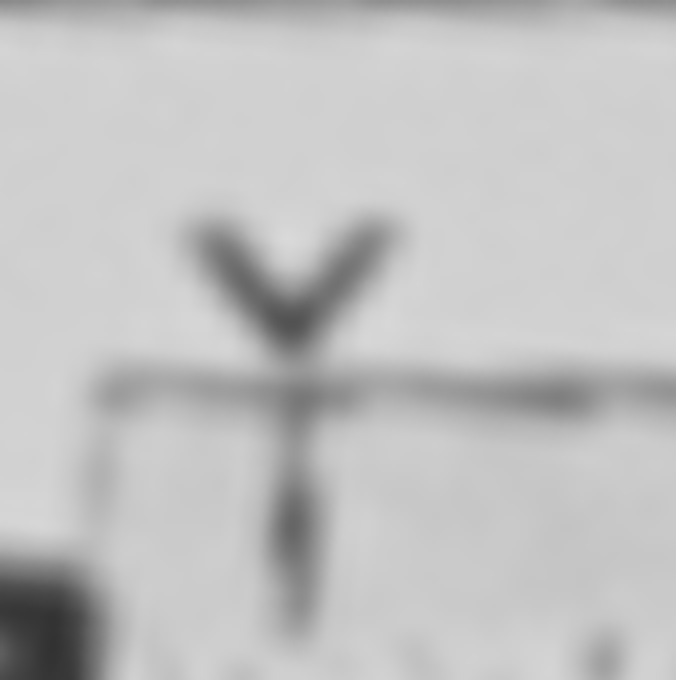

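The view shows the pointer (x ≈ 295 px) directly below the V's tip (x ≈ 291 px). The measured offset is about 0.7 mm, well inside 3 mm. Next is pressing straight in at y = 0.

Emit:
arm_command(
  series=[
    [[0, 0, 0], [0, 1.2, 0], 1],
    [[0, 0, 0], [0, 2.8, 0], 1],
    [[0, 0, 0], [0, 4.2, 0], 1],
    [[0, 0, 0], [0.3, 5.0, 0], 1],
    [[0, 0, 0], [1.2, 5.1, 0], 1],
    [[0, 0, 0], [1.6, 5.1, 0], 1],
    [[0, 0, 0], [1.7, 5.1, 0], 1],
    [[0, 0, 0], [1.72, 5.1, 0], 1],
    [[0, 0, 0], [1.72, 5.1, 0], 1],
    [[0, 0, 0], [1.72, 5.1, 0], 1],
  ],
)

```text
clock: 18.48
tcp_pos: [0.494, -0.034, 0.073]
tool_rot: [2.155, 0.141, -2.153]
force: [0.5, -1.0, -0.7]
gripper_width: 0.0005
```

Emit:
arm_command(
  series=[
    [[0, 0, 0], [0.04, 0, 0], 1],
    [[0, 0, 0], [0.08, 0, 0], 1],
    [[0, 0, 0], [0.1, 0, 0], 1],
    [[0, 0, 0], [0.12, 0, 0], 1],
    [[0, 0, 0], [0.14, 0, 0], 1],
    [[0, 0, 0], [0.14, 0, 0], 1],
  ],
)

```text
clock: 19.23
tcp_pos: [0.4939, -0.0342, 0.0687]
tool_rot: [2.154, 0.141, -2.153]
force: [-0.8, 0.2, 8.6]
gripper_width: 0.0002
```

Run:
```python
from h import *
st()
```

```text
t 19.225 radio xy [-44.65   0.71] z 68.66 F [-0.84  0.24  8.6 ] w 0.0002
tool axes in radio [[0.0005, -0.0012, -1.0], [-0.0, -1.0, 0.0012], [-1.0, 0.0, -0.0005]]
```

Emit:
arm_command(
  series=[
    [[0, 0, 0], [0.02, 0, 0], 1],
    [[0, 0, 0], [0.04, 0, 0], 1],
    [[0, 0, 0], [0.05, 0, 0], 1],
    [[0, 0, 0], [0.05, 0, 0], 1],
  ],
)

```text
clock: 19.73
tcp_pos: [0.4939, -0.0342, 0.0673]
tool_rot: [2.155, 0.141, -2.153]
force: [-3.0, 1.0, 10.1]
gripper_width: 0.0003
```

Emit:
arm_command(
  series=[
    [[0, 0, 0], [0.02, 0, 0], 1],
    [[0, 0, 0], [0.02, 0, 0], 1],
    [[0, 0, 0], [0.02, 0, 0], 1],
  ],
)

```text
clock: 20.1
tcp_pos: [0.4939, -0.0342, 0.0668]
tool_rot: [2.155, 0.141, -2.153]
force: [-2.4, -0.0, 11.2]
gripper_width: 0.0007
```

Emit:
arm_command(
  series=[
    [[0, 0, 0], [0.01, 0, 0], 1],
    [[0, 0, 0], [0.015, 0, 0], 1],
    [[0, 0, 0], [0.015, 0, 0], 1],
  ],
)

```text
clock: 20.48
tcp_pos: [0.4939, -0.0342, 0.0666]
tool_rot: [2.155, 0.141, -2.153]
force: [-2.3, 0.1, 16.2]
gripper_width: 0.0006
```

The force now climbs steeply (11 to 16 N in 0.2 mm), so the wheel has bottomed. I'll release straight up, then retreat.

Emit:
arm_command(
  series=[
    [[0, 0, 0], [-0.03, 0, 0], 1],
    [[0, 0, 0], [-0.08, 0, 0], 1],
    [[0, 0, 0], [-0.13, 0, 0], 1],
    [[0, 0, 0], [-0.2, 0, 0], 1],
    [[0, 0, 0], [-0.3, 0, 0], 1],
    [[0, 0, 0], [-0.8, 0, 0], 1],
    [[0, 0, 0], [-1.6, 0, 0], 1],
    [[0, 0, 0], [-2.0, -1.0, 0], 1],
    [[0, 0, 0], [-2.0, -2.5, 0], 1],
    [[0, 0, 0], [-2.0, -4.0, 0], 1],
    [[0, 0, 0], [-2.0, -5.1, 0], 1],
    [[0, 0, 0], [-2.0, -5.1, 0], 1],
    [[0, 0, 0], [-2.0, -5.1, 0], 1],
  ],
)

```text
clock: 22.1
tcp_pos: [0.474, 0.1169, 0.1262]
tool_rot: [2.154, 0.14, -2.154]
force: [-0.0, -0.5, -0.6]
gripper_width: 0.0004
```

Run:
```python
from h import *
st(); g=grab('top',6); print(pointer('top',g))
r,xs,ys=rect('top',g,.067,2); print('arrow',cen(r,xs,ys,43,68,18,58))
im,_=imaging.get_image('side'); im2,_=imaging.get_image('top')
f=lambda a:cv2.resize(a,(390,255),interpolation=cv2.INTER_CUBIC)
cv2.imwrite('pics/s5.png',np.hstack([f(im[170:260,200:320]),f(im2[185:270,225:355])])[...,::-1])
```

```text
t 22.1 radio xy [-44.65 153.06] z 126.24 F [-0.03 -0.51 -0.59] w 0.0004
tool axes in radio [[0.0003, -0.0014, -1.0], [-0.0003, -1.0, 0.0014], [-1.0, 0.0003, -0.0003]]
(np.float64(37.857680214832335), np.float32(65.68187))
arrow [49.72491345 38.56193302]
```

View pics/s5.png

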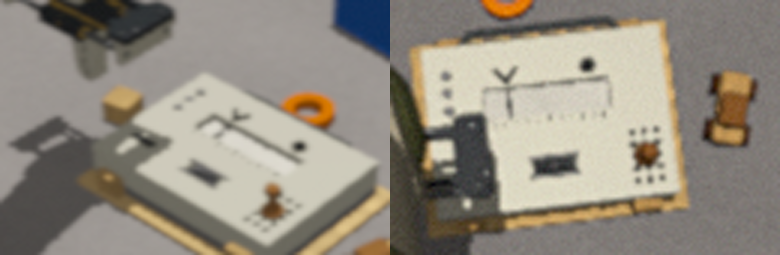

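The last view shows the pointer under the V tip, the arm clear of the panel, and the pawn, block, ring and car where they were. I'm handing in.

```bash
python3 -c "
from rig import arm; print(arm.finish_job())"
```

```text
the job is handed in; nothing more can be done
None
```

I rolled the large thumbwheel to the arrow in three short strokes with the shut fingertip, pressed it straight in, let it spring back, and handed the job in at about 22.5 s. No verdict was reported.

- **Alignment:** before and after the press the pointer measured y = 37.9 mm and the arrow 38.6 mm. The offset is about 0.7 mm, inside the 3 mm limit, and the press did not shift it.
- **Press:** the force rose to about 10 N over some 4 mm of travel, then climbed steeply to 16 N, the highest reading I saw. I took that as bottomed.
- **Spring-back:** I saw no direct reading of it. I inferred it from lifting the finger clear, with the force back near zero.
- **Surroundings:** in the last view the pawn, block, ring and car looked undisturbed and the arm was clear. The jar and mug were outside that view, but the tool stayed clear of them. The volume wheel was partly hidden by the gripper, but the arm only passed high over it.

**Possible failure:** during the first stroke the force briefly read 8.9 N while the pointer was still off the arrow, and I raised the tip at once. I estimate the wheel was about 1.8–2.3 mm in at that moment. The limit is 2 mm, so I can't rule out that it was passed briefly.

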